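# Take the pin spacing of an adjuster link with spring dividers

## Task

Take the spring dividers out of the sloping tool rack and carry them to the adjuster link on the aluminium pad, points slanting down much as they lie in the rack. Squeeze the legs until the two points match the spacing of the link's two yellow-ended pins, one point at or just above the dark centre hole of each pin, and finish still holding them there, the gap steady and no weight on the pins, so that I can run the nut down and lock the setting. Do not shift the clamp pin in its slot, and leave the pencil, the oil filter and its base plate alone.

Things in the scene. Friction and masses are not known exactly. Their poses are not given: they have to be found in the camera images.
- rack: Low wooden tool rack, fixed, 150 x 230 x 77 mm: base board 12 mm thick, an upper dowel along y (centre 36 mm to -x, 71 mm up) and at +x a ledge with a lip 26 mm high. A scriber and a red centre punch are stowed 89 mm to its left and right (y). Origin: centre of its underside. The dividers lie near its middle, points towards its +x.
- dividers: Spring dividers, bright steel, loose, about 115 g, 170 mm long. Origin: the fulcrum roller on which both legs hinge. Axes as they lie in the rack: x level towards the points, y the line along which the legs close, z up; the tool slopes down along x at 38 deg (0.66 rad). Up the slope behind the origin: round bow spring 36 mm across, then a thumb stub ending 49 mm behind the origin.
- dividers_grip (a point): Where to grip the dividers: midway between the legs, 50 mm down the slope from the fulcrum; same axes. A gripper pointing straight down, closing along y, takes both legs at once. Legs 10 mm high (square to the slope), 7 mm thick, 58 mm outside to outside when open, each then spreading 0.06 rad; squeeze them in a little before lifting, to grip firmly. Brass screw and nut (62 mm wide) 34 mm up the slope.
- point_left (a point): Tip of the dividers' left (+y) leg, 125 mm from the fulcrum, 30 mm to the left of the middle when open; same axes then. The two points are 60 mm apart when the dividers are open.
- point_right (a point): Tip of the dividers' right (-y) leg, likewise.
- leg_left (a joint): Angle (rad) by which each leg is squeezed in from its open rest, both alike: 0 open, 0.21 fully closed. Gap between the points = 250 mm x sin(0.2424 - value): 60 mm at 0, 50 at 0.041, 26 at 0.138; 1 mm of squeeze at the grip moves the points together by 2 to 3.5 mm. A spring opens the legs: it takes about 10 N at the grip to start, 17 N at 0.12; let go, they spring open.
- bracket: Aluminium mounting pad, fixed, 80 x 150 x 20 mm, with a grey slotted adjuster link 6 mm thick lying along its y on top. Origin: centre of the pad's underside. Two steel pins 16 mm thick rise from nuts on the link, both on the pad's y axis (x = 0); their ends are 56 mm above the bench.
- pivot_pin (a point): Centre hole in the end of the fixed pivot pin: the point is the centre of its upper face, 56 mm above the bench; yellow face 16 mm across, dark hole 8 mm across. It stands 22 mm to -y of the pad's origin; same axes as the pad.
- clamp_pin (a point): Centre hole in the end of the clamp pin, which stands in the link's slot 26 to 50 mm to +y of the pivot pin; same size, height and axes. It is nipped up and must not be shifted.
- filter_mid (a point): Oil filter, white can 84 mm across, 78 mm high, standing in the brown tray (rim 18 mm high) at the far side; the point is its centre. Leave it alone.
- filter_base: Filter base plate, aluminium ring 80 mm across, 12 mm high, lying in the tray; origin under its centre. Leave it alone.
- pencil: Yellow pencil 178 mm long, 7.6 mm thick, lying on the bench near the robot; origin under its middle, x along it. Leave it alone.
There are look-alikes about, which are no part of the job. Leave any orange look-alike of the dividers alone.

How it is judged:
By the outcome, as a careful person would: the job done as asked, in the order asked, and still so for the second after the job is handed in, while the arm keeps its last pose, push and grip.
It also fails if it takes over 51 s, if anything falls off the work surface, if the arm or the gripper's body presses on something with over 40 N, if the wrist force passes 120 N, or if a joint passes its speed limit or range.

## Robot

A 6-joint arm with a two-finger parallel gripper is mounted at the origin on the work surface. World frame = base frame: x ahead of the robot, y to its left, z up, the work surface at z = 0. Lengths are in m, angles in degrees, forces in N, time in s.
With the tool pointing down it reaches from about 0.375 to 0.9 m from the base axis. Payload 3.1 kg.
Tool frame: the origin (TCP) lies at the very end of the fingers, on their centre line; the grasp point (between the pads) lies 19 mm behind it; z points along the fingers, y is the line along which they close (so a half turn about z gives the same grasp; the last joint's range is limited). The gripper opens to 87 mm and grips with 3 to 60 N. Pads are 19 mm wide; open, the fingers measure 117 mm over their backs; the gripper's body (75 mm by 190 mm) begins 51 mm behind the grasp point.
Start: joints at [-75.373, 30.224, 82.088, -0, 67.689, -10.227], TCP at [0.263, -0.567, 0.223] pointing down, gripper open.
Joint ranges: [-176.69, 176.69], [-43.24, 126.21], [12.49, 139.97], [-82, 262], [0, 151.66], [-163.58, 163.58]. Speed limits (degrees/s): [159.86, 159.86, 180, 180, 180, 180].

## Interface

Orientations are given as a 3x3 rotation matrix whose columns are the frame's x, y, z axes.
In Python, from rig import * gives the robot as it stands.
- The arm moves only by the tool jog_arm, never from a script. Its arguments are lists of equal length, an entry for each row: "delta_pos": the shift along the world's x, y, z in cm, a list of three; "turn": the turn about the world's z in degrees; "grip": the closure, from 0 (fully open) to 1 (shut). In form: {"delta_pos": [[x, y, z], ...], "turn": [turn, ...], "grip": [grip, ...]}. A call has 1 to 12 rows; each row is the pose to reach, as a shift and turn from the pose commanded when the call began; what a row does not reach only later rows make up. A row lasts 1/8 s, in which the tool goes at most 62.5 mm and 10.7 degrees, less where a joint would pass 70% of its speed; a pose out of reach is approached as far as the arm can. A call with a gripper value outside its range is refused whole. The fingers move at their own pace and stop on an object; the grip force is fixed at half the most. Time passes only in rows, so rows that repeat a pose let the fingers close. It gives the time, the measured TCP pose, the force, the opening and the grip force at its end, in the units of the state.
- read_state(): the state, without advancing time (a new reading comes with each control period).
- capture(name): name is "side" or "top" or "wrist"; returns a dict with "color" (480x640x3 uint8, blue, green, red), "fovy" (degrees; the focal length in pixels is half the picture's height over the tangent of half this angle, whatever the lens; pixels are square), "cx", "cy" (the principal point, pixels), "camera_from_world" (4x4, takes a point from world to camera coordinates). Camera axes: x right, y up, looking along -z (the intrinsics and any distortion apply to the point x, -y, -z); pixel columns grow to the right and rows downward; lengths in m; the calibration is good to about 2 mm. A picture is of the moment at which its call begins. There is no depth.
- hand_in(): hands the job in; it is judged then, once.
The state is a dict: "time_s": time; "joint_positions": joint angles; "qvel": joint speeds; "tau": joint torques, N m; "position": TCP position; "tcp_rot": TCP orientation; "force": force on the tool from outside, world axes, zero at the start; "moment": the same for the moment, N m; "opening": opening from 0.0 (shut) to 1.0 (fully open); "grasp_force": force on a finger pad.
Only numpy, scipy, OpenCV 4.12 (cv2) and the standard library are available. Lean on these libraries where they do the work, as an engineer would, in place of code of your own. Each camera call takes 0.05 s, during which the arm holds its last target. There are 200 camera calls.

## Working session

There is one attempt and no reset: what is moved stays moved. The work goes in short steps, Python scripts to look and compute and a tool call to move; the robot and the scene stay as the last step left them, time stands still between calls to the robot, and variables do not carry over. Pictures are saved under pics/ and viewed, at most 10 in all, crops included, and the job is handed in when it is done.

Besides the shell and the picture viewer there is one more tool, called after ">>>" in YAML: its name, and indented under it one key for each argument. jog_arm: Moves the arm, as the interface text tells. Its arguments: {"type":"object","properties":{"delta_pos":{"type":"array"},"turn":{"type":"array"},"grip":{"type":"array"}},"required":["delta_pos","turn","grip"]}

```bash
mkdir -p pics
cat > h.py <<'E'
from rig import *
import numpy as np, cv2
def K(c):
    f=240/np.tan(np.radians(c["fovy"])/2); return f
def ray(c,u,v):
    f=K(c); d=np.array([(u-c["cx"])/f,-(v-c["cy"])/f,-1.0])
    T=np.linalg.inv(c["camera_from_world"]); return T[:3,3],T[:3,:3]@d
def onz(c,u,v,z):
    o,d=ray(c,u,v); return o+d*(z-o[2])/d[2]
def proj(c,p):
    q=c["camera_from_world"]@np.append(p,1); f=K(c)
    return c["cx"]+f*q[0]/-q[2], c["cy"]-f*q[1]/-q[2]
def tri(a,ua,b,ub):
    o1,d1=ray(a,*ua);o2,d2=ray(b,*ub)
    s=np.linalg.lstsq(np.c_[d1,-d2],o2-o1,rcond=None)[0]
    p,q=o1+s[0]*d1,o2+s[1]*d2
    return (p+q)/2,np.linalg.norm(p-q)
E
python3 - <<'E'
from h import *
import pickle
for n in("top","side"):
    c=capture(n);cv2.imwrite(f"pics/{n}0.png",c["color"]);pickle.dump(c,open(n+"0.pkl","wb"))
    print(n,{k:v for k,v in c.items() if k!="color"})
print(read_state())
E
```

```text
top {'fovy': 54.12402302602376, 'cx': 317.1107497405331, 'cy': 248.01650031660466, 'camera_from_world': array([[ 0.01240426, -0.99984184, -0.01274459, -0.0061374 ],
       [ 0.99437757,  0.01099399,  0.1053204 , -0.56995738],
       [-0.10516363, -0.01397936,  0.99435667, -0.93042504],
       [ 0.        ,  0.        ,  0.        ,  1.        ]])}
side {'fovy': 53.834757555340204, 'cx': 311.94870419742637, 'cy': 236.7869819389663, 'camera_from_world': array([[ 0.98995211, -0.14090385, -0.01187083, -0.54396332],
       [ 0.10657896,  0.68834621,  0.71750988, -0.09992363],
       [-0.09292867, -0.7115656 ,  0.69644717, -0.71505801],
       [ 0.        ,  0.        ,  0.        ,  1.        ]])}
{'time_s': 0.1, 'joint_positions': array([-7.53740717e+01,  3.02747604e+01,  8.21506670e+01,  7.40789699e-04,
        6.76888058e+01, -1.02253694e+01]), 'qvel': array([-0.00863766, -0.2050922 , -0.1286721 , -0.08015766,  0.09971985,
       -0.05192328]), 'tau': array([ 3.36227931e-04, -4.40985775e+01, -1.77151054e+01,  6.34458172e-02,
        5.33990655e-02, -6.12280292e-05]), 'position': array([ 0.26254225, -0.56644278,  0.22164846]), 'tcp_rot': array([[ 9.07403731e-01,  4.20259713e-01, -4.91861261e-04],
       [ 4.20259841e-01, -9.07401748e-01,  1.93215748e-03],
       [ 3.65692179e-04, -1.95995644e-03, -9.99998012e-01]]), 'force': array([-0.13249636,  0.15768007,  0.29049289]), 'moment': array([0.0030969 , 0.02019901, 0.0087961 ]), 'grasp_force': 0.0, 'opening': 1.0008446169104515}
```

View pics/top0.png

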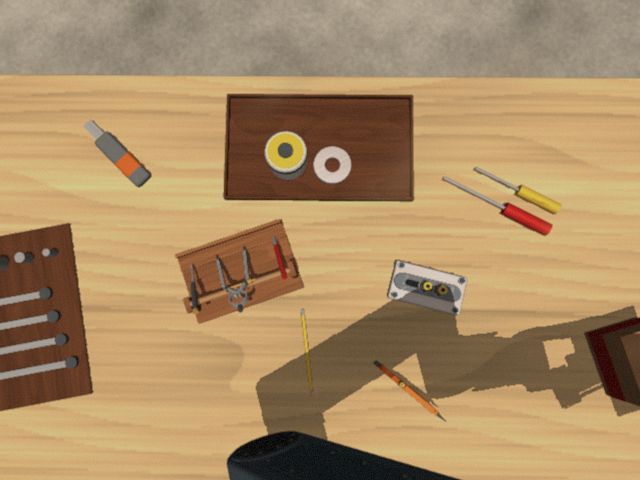

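View pics/side0.png

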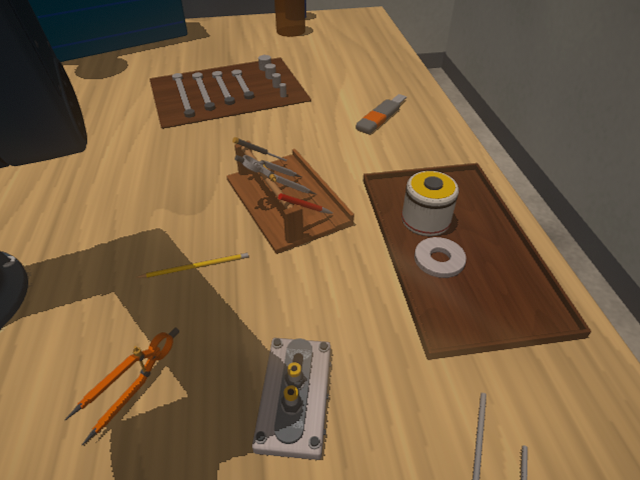

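Candidates in the top view: bright dividers in the rack at (237,285); scriber at (193,290); red punch at (279,255); orange look-alike on the bench at (408,388), seen in the side view at (130,385). By the description I choose the rack one. The bracket is at (427,287) top and (293,397) side. Next, a close crop to check the choice.

Run:
```python
import cv2,numpy as np
t=cv2.imread("pics/top0.png");s=cv2.imread("pics/side0.png")
def cr(i,x,y,w,h,k): return cv2.resize(i[y:y+h,x:x+w],None,fx=k,fy=k,interpolation=cv2.INTER_CUBIC)
a=np.hstack([cr(t,190,230,80,60+20,5)[:300],cr(t,190,230,80,80,5)[100:400]]) 
A=cr(t,185,235,80,60+15,4)   # 320x300
A=cv2.resize(t[240:315,185:285],(400,300),interpolation=cv2.INTER_CUBIC)
B=cv2.resize(t[255:315,385:465],(400,300),interpolation=cv2.INTER_CUBIC)
C=cv2.resize(s[130:220,225:345],(400,300),interpolation=cv2.INTER_CUBIC)
D=cv2.resize(s[345:420,245:345],(400,300),interpolation=cv2.INTER_CUBIC)
cv2.imwrite("pics/crop1.png",np.vstack([np.hstack([A,B]),np.hstack([C,D])]))
```

```text
(no output)
```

View pics/crop1.png

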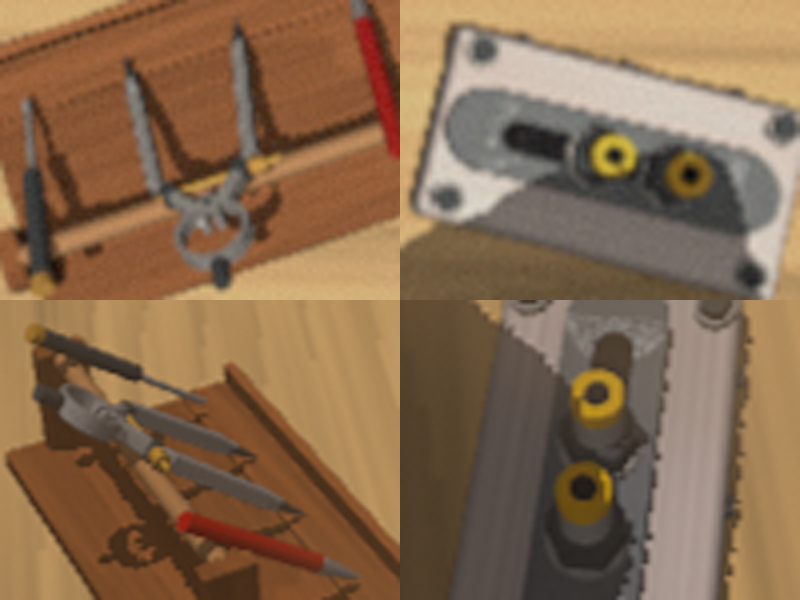

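The crop shows bright steel dividers with a brass screw lying points away from the robot: the right choice. The pins are clear too. Triangulating now.

```bash
cat > m.py <<'E'
from h import *
import pickle
t=pickle.load(open("top0.pkl","rb"));s=pickle.load(open("side0.pkl","rb"))
P={}
for n,a,b in [("L",(217,255.5),(300.6,176.5)),("R",(244.25,245.75),(315,193.9)),("stub",(240,311),(235.8,157.6)),("clamp",(427.8,286.2),(294.25,368.25)),("pivot",(443,290),(290.75,391.75))]:
    P[n],e=tri(t,a,s,b);print(n,P[n].round(4),round(e,4))
for n in("clamp","pivot"):
  for c,u in((t,{"clamp":(427.8,286.2),"pivot":(443,290)}[n]),(s,{"clamp":(294.25,368.25),"pivot":(290.75,391.75)}[n])): print(n,onz(c,*u,.056).round(4))
m=(P["L"]+P["R"])/2;d=m-P["stub"]
print("gap",np.linalg.norm(P["L"]-P["R"]),"yaw axis",np.degrees(np.arctan2(d[1],d[0])),"slope",np.degrees(np.arctan2(-d[2],np.hypot(*d[:2]))),"len",np.linalg.norm(d))
l=P["L"]-P["R"];print("yaw pts",np.degrees(np.arctan2(-l[0],l[1])))
l=P["clamp"]-P["pivot"];print("pins",np.linalg.norm(l[:2]),np.degrees(np.arctan2(-l[0],l[1])))
f=P["stub"]+d*49/(49+121.3);print("fulcrum",f,"grip",f+d/np.linalg.norm(d)*.05)
E
python3 m.py
```

```text
L [0.5554 0.2081 0.0172] 0.004
R [0.5757 0.1521 0.0169] 0.0025
stub [0.4441 0.139  0.12  ] 0.0021
clamp [ 0.4959 -0.2186  0.0551] 0.0034
pivot [ 0.4886 -0.2482  0.0554] 0.003
clamp [ 0.4942 -0.2184  0.056 ]
clamp [ 0.4976 -0.2191  0.056 ]
pivot [ 0.4871 -0.2481  0.056 ]
pivot [ 0.4901 -0.2485  0.056 ]
gap 0.05956839534138001 yaw axis 18.707034148726564 slope 38.739633377462525 len 0.16445922324832482
yaw pts 19.90188856454954
pins 0.0305001752392329 -13.80459488137565
fulcrum [0.47903271 0.15083856 0.09036257] grip [0.51597226 0.16334697 0.05907345]
```

>>> jog_arm:
  delta_pos:
    - [1,3,0]
    - [3,8.5,0]
    - [5,14.5,0]
    - [7,20.5,0]
    - [9,26.5,0]
    - [11,32.5,0]
    - [13,38.5,0]
    - [15,44.5,0]
    - [17,50.5,-0.5]
    - [19,56.5,-1]
    - [21,62,-1.5]
    - [22.5,66,-2]
  turn: [0,0,0,-1,-2,-3,-4,-5,-5.4,-5.4,-5.4,-5.4]
  grip: [0,0,0,0,0,0,0,0,0,0,0,0]

```text
time_s: 1.6
position: [0.488, 0.0955, 0.2022]
tcp_rot: [[0.942, 0.335, -0.0], [0.335, -0.942, 0.0], [0.0, -0.0, -1.0]]
force: [0.7, -0.7, 0.0]
opening: 1.0
grasp_force: 0.0
```

>>> jog_arm:
  delta_pos:
    - [1.2,3,-1]
    - [2,5.2,-2]
    - [2.5,6.7,-3]
    - [2.6,7.0,-4]
    - [2.6,7.0,-4]
    - [2.6,7.0,-4]
  turn: [0,0,0,0,0,0]
  grip: [0,0,0,0,0,0]

```text
time_s: 2.35
position: [0.5136, 0.1621, 0.1626]
tcp_rot: [[0.943, 0.332, -0.0], [0.332, -0.943, -0.0], [-0.0, 0.0, -1.0]]
force: [-0.6, -0.2, 0.2]
opening: 1.003
grasp_force: 0.0
```

Run:
```python
from h import *
import pickle
s=read_state();print(s["position"],s["tcp_rot"].round(3).tolist(),s["force"],s["time_s"])
c=capture("wrist");pickle.dump(c,open("w1.pkl","wb"));cv2.imwrite("pics/w1.png",c["color"])
T=np.linalg.inv(c["camera_from_world"]);print(T[:3,3],c["fovy"])
for p in ([.5554,.2081,.0172],[.5757,.1521,.0169],[.479,.1508,.0904],[.516,.1633,.059]): print(np.round(proj(c,p),1))
```

```text
[0.51363162 0.16213121 0.16264738] [[0.943, 0.332, -0.0], [0.332, -0.943, -0.0], [-0.0, 0.0, -1.0]] [-0.594593   -0.18552215  0.15558184] 2.35
[0.59016146 0.18836749 0.32637415] 58.655817873042
[277.9 143.6]
[361.7 142.7]
[318.  306.5]
[318.8 230.4]
```

View pics/w1.png

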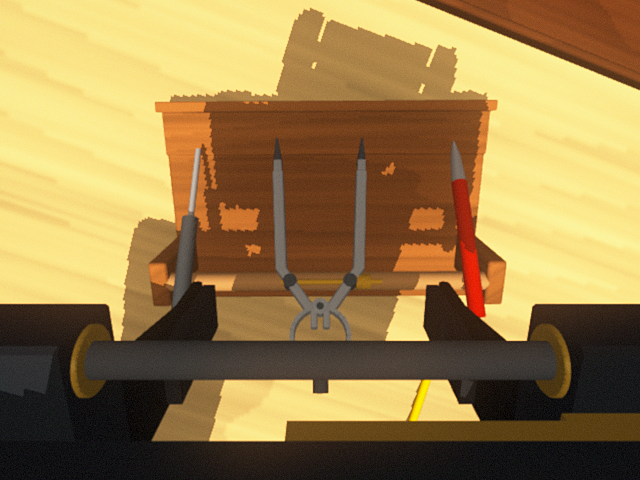

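Wrist view: points at (277,139) and (361,139), fulcrum at (320,305), within a few px of the prediction and square to the tool. Lowering and squeezing gently.

>>> jog_arm:
  delta_pos:
    - [0.2,0.1,-2]
    - [0.2,0.1,-5]
    - [0.2,0.1,-8]
    - [0.2,0.1,-10.5]
    - [0.2,0.1,-12]
    - [0.2,0.1,-12.2]
    - [0.2,0.1,-12.2]
    - [0.2,0.1,-12.2]
  turn: [0,0,0,0,0,0,0,0]
  grip: [0,0,0,0,0,0,0.2,0.3]

```text
time_s: 3.4
position: [0.5165, 0.164, 0.0415]
tcp_rot: [[0.943, 0.333, 0.002], [0.333, -0.943, 0.0], [0.002, 0.0, -1.0]]
force: [0.0, -0.1, 0.6]
opening: 0.85
grasp_force: 0.0
```

>>> jog_arm:
  delta_pos:
    - [0,0,0]
    - [0,0,0]
    - [0,0,0]
    - [0,0,0]
  turn: [0,0,0,0]
  grip: [0.35,0.38,0.4,0.4]

```text
time_s: 3.9
position: [0.5166, 0.164, 0.0409]
tcp_rot: [[0.943, 0.333, 0.002], [0.333, -0.943, 0.0], [0.002, 0.0, -1.0]]
force: [1.1, -0.4, 0.6]
opening: 0.602
grasp_force: 11.1
```

>>> jog_arm:
  delta_pos:
    - [0,0,0]
    - [0,0,0]
    - [0,0,0]
    - [0,0,0.5]
    - [0,0,1.5]
    - [0,0,3]
    - [0,0,5]
    - [0,0,7.5]
    - [0,0,10]
    - [0,0,12]
    - [0,0,12.5]
    - [0,0,12.5]
  turn: [0,0,0,0,0,0,0,0,0,0,0,0]
  grip: [0.43,0.45,0.45,0.45,0.45,0.45,0.45,0.45,0.45,0.45,0.45,0.45]

```text
time_s: 5.4
position: [0.5155, 0.1639, 0.1659]
tcp_rot: [[0.943, 0.333, 0.0], [0.333, -0.943, 0.0], [0.0, 0.0, -1.0]]
force: [0.7, -0.5, -1.7]
opening: 0.557
grasp_force: 13.8
```

Run:
```python
from h import *
import pickle
s=read_state();print(s["position"],s["force"],s["opening"],s["grasp_force"])
w=capture("wrist");d=capture("side")
pickle.dump((w,d),open("g1.pkl","wb"))
A=w["color"][60:360,120:520];B=cv2.resize(d["color"][60:240,200:440],(400,300),interpolation=cv2.INTER_CUBIC)
cv2.imwrite("pics/g1.png",np.hstack([A,B]))
```

```text
[0.51545769 0.16393419 0.16591549] [ 0.69988025 -0.51346001 -1.69071178] 0.5568076428755038 13.825647516773643
```

View pics/g1.png

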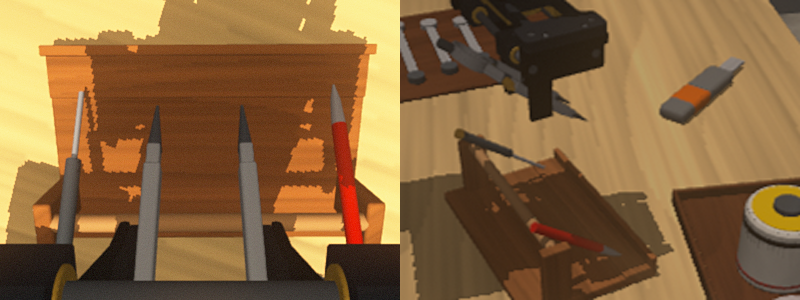

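Dividers lifted, same slope; wrist tips at (278,166) and (362,167), side view tip at (311,132).

Run:
```python
from h import *
import pickle
w,d=pickle.load(open("g1.pkl","rb"))
tcp=np.array([.5155,.1639,.1659])
a=np.radians(19.5);f=np.array([np.cos(a),np.sin(a),0]);l=np.array([-np.sin(a),np.cos(a),0])
for u in((278,166),(362,167)):
    p,e=tri(w,u,d,(311,132));print("tri",p.round(4),round(e,4),"fwd",(p-tcp)@f,"lat",(p-tcp)@l)
for z in(.13,.136,.142,.148):
    q=[onz(w,*u,z) for u in((278,166),(362,167))]
    print(z,"gap",np.linalg.norm(q[0]-q[1]).round(4),[( ((x-tcp)@f).round(4),((x-tcp)@l).round(4)) for x in q])
```

```text
tri [0.5679 0.1979 0.122 ] 0.0191 fwd 0.06076321724014038 lat 0.014518912061786494
tri [0.5731 0.1641 0.14  ] 0.0004 fwd 0.05439885189535695 lat -0.01903709118048023
0.13 gap 0.0391 [(np.float64(0.0537), np.float64(0.019)), (np.float64(0.0532), np.float64(-0.0201))]
0.136 gap 0.038 [(np.float64(0.0545), np.float64(0.0184)), (np.float64(0.054), np.float64(-0.0195))]
0.142 gap 0.0368 [(np.float64(0.0553), np.float64(0.0178)), (np.float64(0.0549), np.float64(-0.0189))]
0.148 gap 0.0356 [(np.float64(0.0562), np.float64(0.0172)), (np.float64(0.0557), np.float64(-0.0184))]
```

>>> jog_arm:
  delta_pos:
    - [-0.2,-1,0]
    - [-0.6,-3,0]
    - [-1.2,-6,0]
    - [-2,-10,0]
    - [-2.8,-14,0]
    - [-3.7,-18.5,0]
    - [-4.6,-23,0]
    - [-5.4,-27,0]
    - [-6.2,-31,0]
    - [-6.8,-34.2,0]
    - [-7.3,-36.8,0]
    - [-7.6,-38.4,0]
  turn: [-1,-3,-6,-9,-12,-16,-20,-24,-27,-30,-32,-33.2]
  grip: [0.45,0.45,0.45,0.45,0.45,0.45,0.45,0.45,0.45,0.46,0.46,0.46]

```text
time_s: 7.0
position: [0.4389, -0.2215, 0.1651]
tcp_rot: [[0.971, -0.24, -0.001], [-0.24, -0.971, 0.001], [-0.001, -0.0, -1.0]]
force: [0.2, 0.8, -1.6]
opening: 0.547
grasp_force: 14.2
```

>>> jog_arm:
  delta_pos:
    - [0,0,0]
    - [0,0,-1]
    - [0,0,-2.5]
    - [0,0,-4]
    - [0,0,-5]
    - [0,0,-5]
    - [0,0,-5]
    - [0,0,-5]
  turn: [0,0,0,0,0,0,0,0]
  grip: [0.46,0.46,0.46,0.46,0.47,0.47,0.47,0.47]

```text
time_s: 8.0
position: [0.4401, -0.2203, 0.116]
tcp_rot: [[0.971, -0.237, 0.001], [-0.237, -0.971, -0.001], [0.001, 0.001, -1.0]]
force: [-0.3, 0.2, -1.6]
opening: 0.535
grasp_force: 14.5
```

Run:
```python
from h import *
import pickle
s=read_state();print(s["position"],s["tcp_rot"].round(4).tolist(),s["force"],s["opening"],s["grasp_force"])
w=capture("wrist");d=capture("side")
pickle.dump((w,d),open("g2.pkl","wb"))
A=cv2.resize(w["color"][100:250,220:420],(800,600),interpolation=cv2.INTER_CUBIC)
cv2.imwrite("pics/w2.png",A)
B=cv2.resize(d["color"][280:430,220:420],(800,600),interpolation=cv2.INTER_CUBIC)
cv2.imwrite("pics/s2.png",B)
```

```text
[ 0.44007866 -0.22026672  0.11603794] [[0.9714, -0.2374, 0.001], [-0.2374, -0.9714, -0.0008], [0.0011, 0.0005, -1.0]] [-0.28282183  0.22856305 -1.61923658] 0.5346095284750474 14.521775634975853
```

View pics/w2.png

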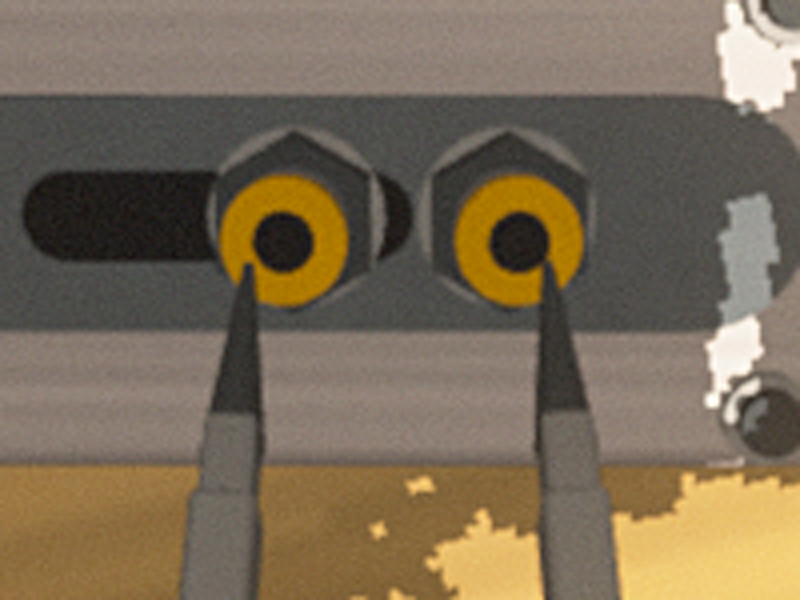

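View pics/s2.png

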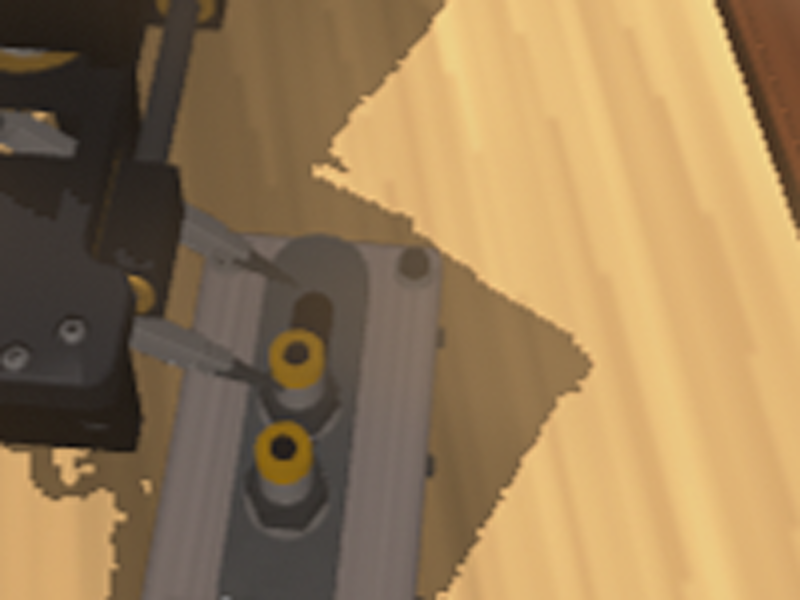

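Wrist crop: pin holes at full-image (290.8,160.2) and (349.5,160.2); points at (282,166.5) and (356.8,165.5). Side crop: points at (294.5,351.2) and (290.8,376.5).

Run:
```python
from h import *
import pickle
w,d=pickle.load(open("g2.pkl","rb"))
C=onz(w,290.75,160.25,.056);V=onz(w,349.5,160.25,.056)
print("pins",C.round(4),V.round(4),np.linalg.norm(C-V),np.degrees(np.arctan2(-(C-V)[0],(C-V)[1])))
L,e=tri(w,(282,166.5),d,(294.5,351.25));R,e2=tri(w,(356.75,165.5),d,(290.75,376.5))
print("tips tri",L.round(4),e,R.round(4),e2,np.linalg.norm(L-R))
for z in(.087,.09,.093):
    L,R=onz(w,282,166.5,z),onz(w,356.75,165.5,z)
    print(z,L.round(4),R.round(4),"gap",np.linalg.norm(L-R).round(4),"mid err",((C+V)/2-(L+R)/2).round(4),np.degrees(np.arctan2(-(L-R)[0],(L-R)[1])))
```

```text
pins [ 0.4958 -0.2183  0.056 ] [ 0.4886 -0.248   0.056 ] 0.030550150687438576 -13.771855416967384
tips tri [ 0.4985 -0.2174  0.0906] 0.001743657087648536 [ 0.491  -0.2494  0.0919] 0.0011712623753651057 0.03287838373611866
0.087 [ 0.4972 -0.2167  0.087 ] [ 0.4897 -0.2495  0.087 ] gap 0.0336 mid err [-0.0013 -0.     -0.031 ] -13.008056119360846
0.09 [ 0.4976 -0.2171  0.09  ] [ 0.4901 -0.2493  0.09  ] gap 0.0331 mid err [-0.0017  0.0001 -0.034 ] -13.008056119360925
0.093 [ 0.4979 -0.2175  0.093 ] [ 0.4906 -0.2492  0.093 ] gap 0.0326 mid err [-0.002   0.0002 -0.037 ] -13.008056119360885
```

>>> jog_arm:
  delta_pos:
    - [-0.17,0,0]
    - [-0.17,0,-0.5]
    - [-0.17,0,-1.2]
    - [-0.17,0,-1.9]
    - [-0.17,0,-2.4]
    - [-0.17,0,-2.7]
    - [-0.17,0,-2.8]
    - [-0.17,0,-2.8]
    - [-0.17,0,-2.8]
    - [-0.17,0,-2.8]
  turn: [-0.5,-0.5,-0.5,-0.5,-0.5,-0.5,-0.5,-0.5,-0.5,-0.5]
  grip: [0.475,0.482,0.482,0.482,0.482,0.482,0.482,0.482,0.482,0.482]

```text
time_s: 9.35
position: [0.4381, -0.2201, 0.0877]
tcp_rot: [[0.969, -0.246, 0.0], [-0.246, -0.969, -0.0], [0.0, 0.0, -1.0]]
force: [-0.8, 0.2, -2.1]
opening: 0.521
grasp_force: 14.9
```

Run:
```python
from h import *
import pickle
s=read_state();print(s["position"],s["tcp_rot"].round(4).tolist(),s["force"],s["opening"],s["grasp_force"])
w=capture("wrist");d=capture("side")
pickle.dump((w,d),open("g3.pkl","wb"))
A=cv2.resize(w["color"][110:210,270:370],(400,400),interpolation=cv2.INTER_CUBIC)
B=cv2.resize(d["color"][330:430,240:340],(400,400),interpolation=cv2.INTER_CUBIC)
cv2.imwrite("pics/g3.png",np.hstack([A,B]))
```

```text
[ 0.43811361 -0.22014558  0.08774627] [[0.9693, -0.2461, 0.0003], [-0.2461, -0.9693, -0.0003], [0.0004, 0.0002, -1.0]] [-0.81977187  0.19537488 -2.11080703] 0.5213238459679849 14.92069179761728
```

View pics/g3.png

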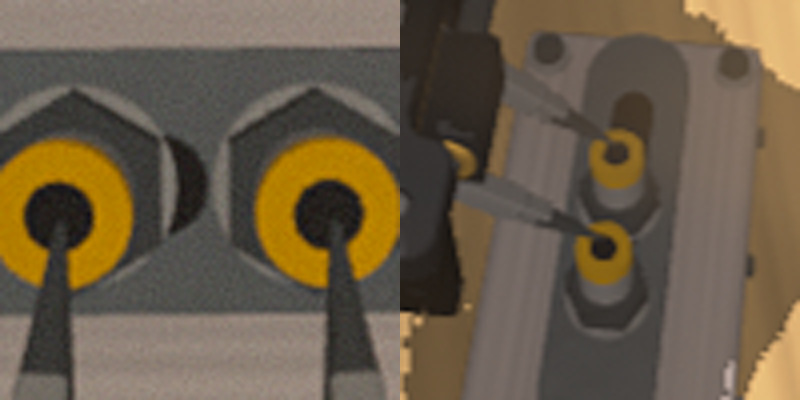

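Points are now over the holes in both views, (59,218)/(335,215) in the crop against holes (58,216)/(328,214), about 6 mm above. Small shift and lower slowly.

>>> jog_arm:
  delta_pos:
    - [0.04,0.03,-0.1]
    - [0.04,0.03,-0.2]
    - [0.04,0.03,-0.3]
    - [0.04,0.03,-0.35]
    - [0.04,0.03,-0.35]
    - [0.04,0.03,-0.35]
    - [0.04,0.03,-0.35]
    - [0.04,0.03,-0.35]
  turn: [0,0,0,0,0,0,0,0]
  grip: [0.482,0.482,0.482,0.482,0.482,0.482,0.482,0.482]

```text
time_s: 10.45
position: [0.4384, -0.2198, 0.0841]
tcp_rot: [[0.969, -0.246, 0.0], [-0.246, -0.969, -0.0], [0.0, 0.0, -1.0]]
force: [0.0, -0.1, -0.5]
opening: 0.518
grasp_force: 14.9
```

Run:
```python
from h import *
import pickle
s=read_state();print(s["position"],s["force"],s["opening"],s["grasp_force"])
w=capture("wrist");d=capture("side")
pickle.dump((w,d),open("g4.pkl","wb"))
ws=np.mean([capture("wrist")["color"].astype(float) for _ in range(6)],0);ds=np.mean([capture("side")["color"].astype(float) for _ in range(6)],0)
g=lambda i:np.uint8(255*np.clip(i/140,0,1)**.5)
A=cv2.resize(g(ws[125:200,270:370]),(800,600),interpolation=cv2.INTER_CUBIC)[:,:]
A=cv2.resize(g(ws[140:190,275:365]),(800,444)[:2],interpolation=cv2.INTER_CUBIC)[:330]
B=cv2.resize(g(ds[350:400,260:350]),(480,267),interpolation=cv2.INTER_CUBIC)
B=np.pad(B,((0,3),(0,320),(0,0)))
cv2.imwrite("pics/g4.png",np.vstack([A,B]));print(A.shape,B.shape)
```

```text
[ 0.43843885 -0.21978948  0.08406079] [ 0.00414723 -0.06878571 -0.50379389] 0.5176689466022298 14.920643422985194
(330, 800, 3) (270, 800, 3)
```

View pics/g4.png

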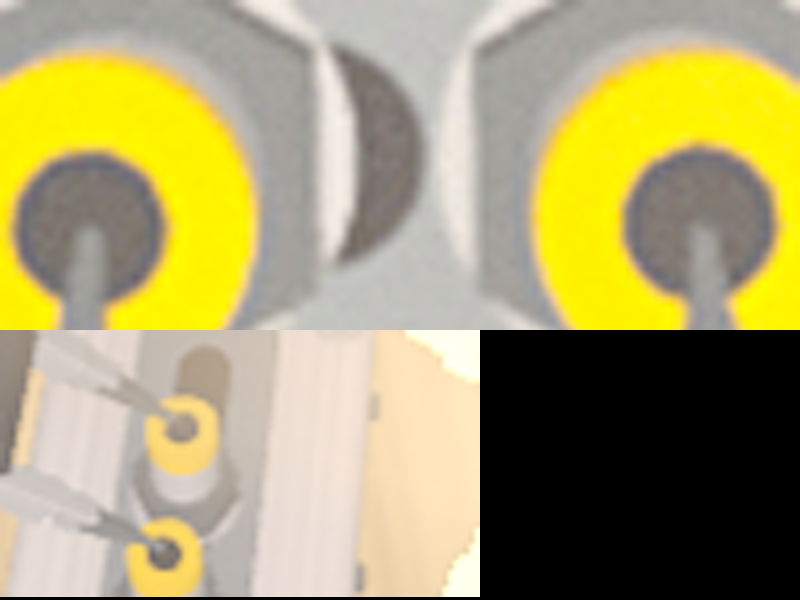

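The brightened view shows both points within the holes: left tip (89,228) on hole centre (89,228), right tip (704,226) on (700,222). That is under 0.4 mm off. The force reading changed, so I am checking for contact.

Run:
```python
from h import *
F=[]
for _ in range(15): capture("side");s=read_state();F.append(np.r_[s["force"],s["opening"]])
print(np.mean(F,0),np.std(F,0),s["time_s"],s["position"])
w=capture("wrist");d=capture("side")
# tips: wrist px from crop (scale 8.89, offset 275,140); side px (scale 5.33, offset 260,350)
k=800/90;q=480/90
for a,b in (((89,228),(178,420)),((704,226),(162,545))):
    print(tri(w,(275+a[0]/k,140+a[1]/k),d,(260+b[0]/q,350+(b[1]-330)/q)))
```

```text
[-0.02627637 -0.13925779 -1.34000124  0.5234912 ] [0.48244763 0.58470698 0.39782974 0.00241827] 11.9 [ 0.4384441  -0.21979504  0.0840616 ]
(array([ 0.49635373, -0.21868913,  0.05888313]), np.float64(0.0006090908533328855))
(array([ 0.48927437, -0.24828943,  0.05937314]), np.float64(0.0011520238264418824))
```

>>> jog_arm:
  delta_pos:
    - [0,0,-0.03]
    - [0,0,-0.07]
    - [0,0,-0.1]
    - [0,0,-0.1]
    - [0,0,-0.1]
    - [0,0,-0.1]
    - [0,0,-0.1]
    - [0,0,-0.1]
  turn: [0,0,0,0,0,0,0,0]
  grip: [0.482,0.482,0.482,0.482,0.482,0.482,0.482,0.482]

```text
time_s: 13.0
position: [0.4384, -0.2198, 0.083]
tcp_rot: [[0.969, -0.246, 0.0], [-0.246, -0.969, 0.0], [0.0, -0.0, -1.0]]
force: [0.2, 1.5, -1.2]
opening: 0.526
grasp_force: 14.9
```

Run:
```python
from h import *
F=[];W=[]
for _ in range(12): W.append(capture("wrist")["color"].astype(float));s=read_state();F.append(np.r_[s["force"],s["opening"]])
print(np.mean(F,0),np.std(F,0),s["time_s"],s["position"])
g=np.uint8(255*np.clip(np.mean(W,0)/140,0,1)**.5)
cv2.imwrite("pics/g5.png",cv2.resize(g[140:190,275:365],(800,444),interpolation=cv2.INTER_CUBIC))
```

```text
[ 0.05752267  0.28219843 -0.89089419  0.5205503 ] [0.38232842 0.42192265 0.58809372 0.00214185] 13.6 [ 0.43842467 -0.21978193  0.08305259]
```

View pics/g5.png

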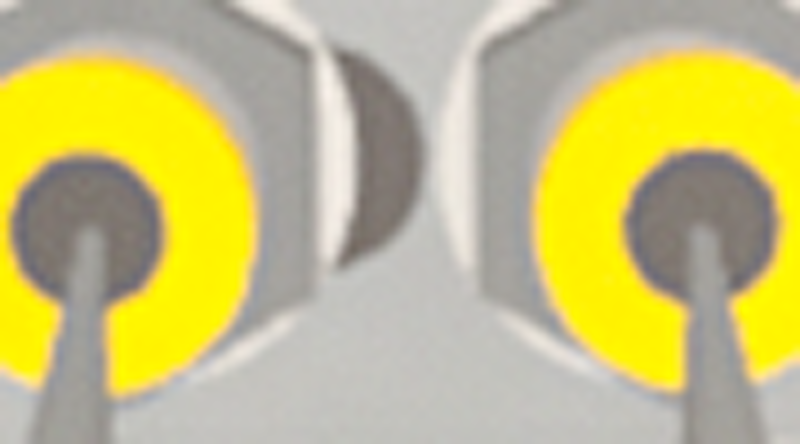

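Points at (89,226) and (702,222) against holes (87,228) and (702,226): centred, unloaded and steady. Handing in.

```bash
python3 -c "
from rig import *
print(hand_in())"
```

```text
the job is handed in; nothing more can be done
None
```

The job is handed in: the arm is holding the dividers with their points about 1.5 mm above the pin holes (each within roughly 0.3 mm of centre), set to the pins' 30.5 mm spacing with the gap steady and no weight on the pins that I could detect.

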